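# Aim the checking mirror at the green batch dot and hold it

## Robot

A 7-joint arm with a two-finger parallel gripper is mounted at the origin on the work surface. World frame = base frame: x ahead of the robot, y to its left, z up, the work surface at z = 0. Lengths are in m, angles in rad, forces in N, time in s.
With the tool pointing down it reaches from about 0.4 to 0.875 m from the base axis. Payload 6.5 kg.
Tool frame: the origin (TCP) lies midway between the tips of the shut fingers; the grasp point (between the pads) lies 19 mm behind it (arm.tcp_to_grasp is the z of the grasp point in the tool frame, in m); z points along the fingers, y is the direction in which the jaws open and shut (so a half turn about z gives the same grasp; the last joint's range is limited). The gripper opens to 88 mm and grips with 3 to 60 N. Pads are 18 mm wide; open, the fingers measure 123 mm over their backs; the gripper's body (75 mm by 187 mm) begins 45 mm behind the grasp point.
Start: joints at [-1.247, 0.536, -0.004, 1.538, 0.003, 1.067, -0.071], TCP at [0.247, 0.601, 0.239] pointing down, gripper open.
Joint ranges: [-2.7, 2.7], [-0.37, 2.16], [-1.27, 1.26], [0.24, 2.4], [-1.31, 4.45], [0.19, 1.91], [-2.76, 2.76]. Speed limits (rad/s): [2.39, 2.39, 3.14, 3.14, 3.14, 3.14, 3.14].

## Interface

Orientations are given as [roll, pitch, yaw] about the fixed x, y, z axes, in that order (R = Rz(yaw) Ry(pitch) Rx(roll)).
In Python, from cell import arm gives the robot as it stands.
- The arm moves only by the tool play_rows, never from a script. Its arguments are lists of equal length, an entry for each row: "delta_pos": the shift along the tool's x, y, z in cm, a list of three; "dr": the turn, a rotation vector about the tool's x, y, z in degrees, a list of three; "fingers": the finger opening in cm, from 0 to 8.81. A call has 1 to 8 rows; each row shifts and turns the commanded pose from where the row before left it, along the tool's axes as they then stand; what a row does not reach is not made up. A row lasts 1/12 s, in which the tool goes at most 41.7 mm and 7.16 degrees, less where a joint would pass 70% of its speed; a pose out of reach is approached as far as the arm can. A call with a gripper value outside its range is refused whole. The fingers move at their own pace and stop on an object; "squeeze" is the grip in N (left out, the last holds). Time passes only in rows, so rows that do not move let the fingers close. It gives the time, the measured TCP pose, the force and the opening at its end, in the units of the state.
- arm.read_state(): the state, without advancing time (a new reading comes with each control period).
- arm.snapshot(name): name is "side" or "top" or "wrist"; returns the picture (480x640x3 uint8, blue, green, red); there is no depth.
- arm.camera_params(name): a dict with "fov_y" (degrees; the focal length in pixels is half the picture's height over the tangent of half this angle, whatever the lens; pixels are square), "cx", "cy" (the principal point, pixels), "D" ([k1, k2, p1, p2, k3] as OpenCV has them; the pictures are not rectified), "eye" and "attitude" of the camera in the world; the wrist camera has in their place "mount" (4x4, takes a point from camera to tool coordinates, whose origin is the TCP and whose axes are the flange's). Camera axes: x right, y up, looking along -z (the intrinsics and any distortion apply to the point x, -y, -z); pixel columns grow to the right and rows downward; lengths in m; the calibration is good to about 2 mm. A picture is of the moment at which its call begins: read the wrist's pose just before it. camera_params takes no time and is no camera call.
- arm.finish_job(): hands the job in, once; it reports no verdict.
The state is a dict: "t": time; "joint_pos": joint angles; "joint_vel": joint speeds; "joint_efforts": joint torques, N m; "eef_pos": TCP position; "eef_rot": TCP orientation; "wrist_force": force on the tool from outside, world axes, zero at the start; "wrist_torque": the same for the moment, N m; "opening": opening from 0.0 (shut) to 1.0 (fully open).
Only numpy, scipy, OpenCV 4.12 (cv2) and the standard library are available. Lean on these libraries where they do the work, as an engineer would, in place of code of your own. Each camera call takes 0.05 s, during which the arm holds its last target.

## Task

Swing the sprung mirror of the checking station by its orange handle until the station's camera, which looks straight down into the mirror, has the batch dot of the green carton in the middle of its view, and hold it steady there. The mirror springs back if it is let go, so finish with the gripper's fingers still holding the orange handle. Leave the cartons, the bowl and the shaker where they stand.

Things in the scene. Friction and masses are not known exactly. Their poses are not given: they have to be found in the camera images.
- mirror (a point): Centre of the mirror's face (64 mm wide, 72 mm long glass in a black plate), on the upright swivel axis, 85 mm above the table. The mirror leans back at a fixed 45 degrees and turns only about that axis. Axes: x is level, the way the mirror faces, and also the way the camera sees by the mirror: the middle of its view goes out level along x at 85 mm height; z is up.
- lens (a point): Lens of the station's black camera (44 mm across, 334 to 400 mm above the table), right over the mirror's centre, looking straight down on it. Its boom runs level at 388 mm to an 18 mm post, 190 mm from the swivel axis, 70 degrees clockwise (seen from above) of the direction in which the middle of the carton row lies.
- swivel (a joint): Turn of mirror and handle about the upright axis, rad: 0 at the rest stop, growing anticlockwise seen from above, far stop at 1.9; the green dot lies between about 0.3 and 1.75. A spring pulls it back to 0: 0.1 N m at 0, rising by 0.25 N m per rad (about 0.8 to 4.5 N at the handle). The direction of view turns by the same angle.
- grip: Orange upright round handle (a sleeve that also spins freely on its own pin), 18 mm in diameter, 48 mm tall, at the end of the mirror's 18 mm wide steel lever; origin at its foot, 50 mm above the table (the lever's top). It stands 130 mm from the swivel axis, exactly opposite to the way the mirror faces, and turns with the mirror.
- grip_mid (a point): Middle of the orange handle, on its axis, 26 mm above its foot (76 mm above the table): where to grip it.
- green_dot (a point): Centre of the green dot, 40 mm across, 85 mm above the table, on the side towards the mirror of the green-lidded kraft carton (52 x 52 x 130 mm); the carton's centre lies 27 mm along the point's +x. It is one of three, about 160 to 260 mm beyond the mirror. Centred: the level line from the mirror passes within 14 mm of this point sideways.
- blue_dot (a point): Same dot on the blue-lidded carton: a bystander.
- yellow_dot (a point): Same dot on the yellow-lidded carton: a bystander.
- bowl_mid (a point): Middle of a white bowl, 116 mm across and 52 mm tall, half-way up: a bystander.
- shaker_mid (a point): Middle of a glass salt shaker with a steel cap, 42 mm across and 78 mm tall, half-way up: a bystander.
There are look-alikes about, which are no part of the job. What is shaped like the part that bears green_dot but white is not meant.

How it is judged:
By the outcome, as a careful person would: the job done as asked, in the order asked, and still so for the second after the job is handed in, while the arm keeps its last pose, push and grip.
It also fails if it takes over 38 s, if anything falls off the work surface, if the arm or the gripper's body presses on something with over 40 N, if the wrist force passes 120 N, or if a joint passes its speed limit or range.

## Working session

There is one attempt and no reset: what is moved stays moved. The work goes in short steps, Python scripts to look and compute and a tool call to move; the robot and the scene stay as the last step left them, time stands still between calls to the robot, and variables do not carry over. Pictures are saved under pics/ and viewed, and the job is handed in when it is done.

Besides the shell and the picture viewer there is one more tool, called after "Emit:" as a command line: name --argument value ..., lists and objects as JSON in quotes. play_rows: Moves the arm, as the interface text tells. Its arguments: {"type":"object","properties":{"delta_pos":{"type":"array"},"dr":{"type":"array"},"fingers":{"type":"array"},"squeeze":{"type":"number"}},"required":["delta_pos","dr","fingers"]}

```bash
mkdir -p pics; ls
python3 - <<'E'
from cell import arm
import cv2
s=arm.read_state(); print({k:s[k] for k in('t','eef_pos','eef_rot','opening','wrist_force')}, arm.tcp_to_grasp)
for n in('side','top','wrist'):
    p=arm.camera_params(n); print(n,p)
    cv2.imwrite(f'pics/{n}0.png',arm.snapshot(n))
E
```

```text
pics
{'t': 0.0, 'eef_pos': array([0.24680052, 0.60070696, 0.23785903]), 'eef_rot': array([-3.13997121e+00,  1.38374812e-04,  2.75186658e+00]), 'opening': 0.9973185031539146, 'wrist_force': array([-0.12873677,  1.00144148, -0.43654094])} -0.0187
side {'fov_y': 51.41482560084732, 'cx': 317.74184909267433, 'cy': 246.72312605184993, 'D': array([-0.09245901,  0.        ,  0.        ,  0.        ,  0.        ]), 'eye': array([ 0.0770036 , -0.64668639,  0.97282133]), 'attitude': array([ 0.87150947,  0.01072455, -0.70490691])}
top {'fov_y': 49.151980425955394, 'cx': 321.8285070122736, 'cy': 236.80020954884586, 'D': array([-0.05227031,  0.        ,  0.        ,  0.        ,  0.        ]), 'eye': array([0.41294456, 0.0253644 , 1.69961646]), 'attitude': array([ 0.16280684, -0.02128681, -1.55702891])}
wrist {'fov_y': 67.78895828832371, 'cx': 321.6204241762756, 'cy': 235.93734642199377, 'D': array([-0.06200679,  0.        ,  0.        ,  0.        ,  0.        ]), 'mount': array([[-8.92360831e-04,  9.50905453e-01,  3.09480246e-01,
         8.31134683e-02],
       [ 9.99998880e-01,  4.76642890e-04,  1.41888703e-03,
         5.07199697e-04],
       [ 1.20171586e-03,  3.09481165e-01, -9.50904813e-01,
        -1.46870334e-01],
       [ 0.00000000e+00,  0.00000000e+00,  0.00000000e+00,
         1.00000000e+00]])}
```

View pics/side0.png

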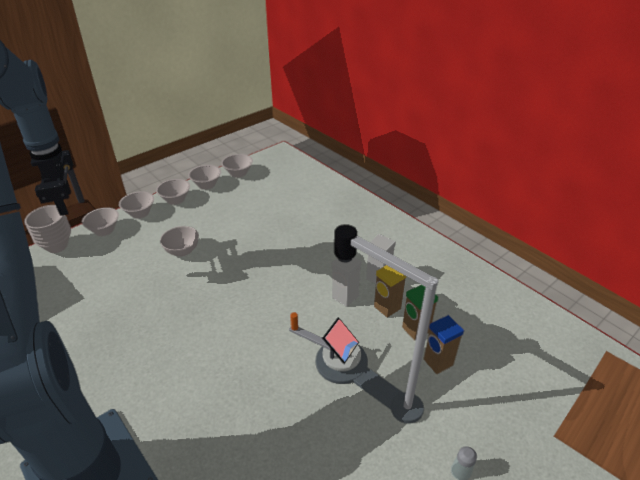

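View pics/top0.png

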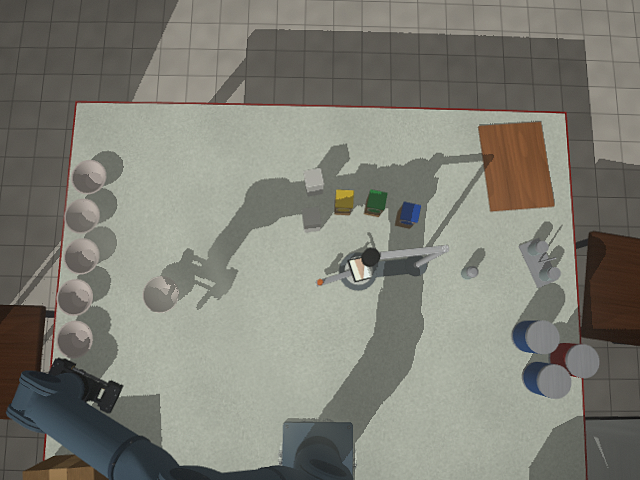

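View pics/wrist0.png

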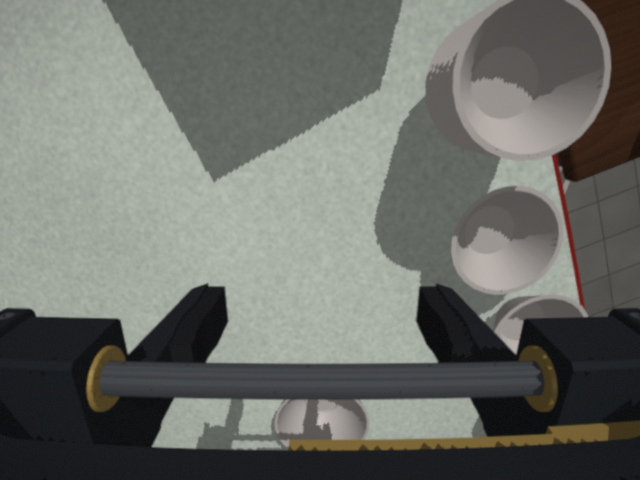

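The side and top views show the station: orange handle at side ≈(294,321), top ≈(320,282). The cartons are yellow (344,200), green (376,202) and blue (410,213) in the top view, and a white look-alike is at (314,180). Next I'll look at enlarged crops.

```bash
cat > h.py <<'E'
import numpy as np, cv2
from scipy.spatial.transform import Rotation as R
from cell import arm
def cam(n,st=None):
    p=arm.camera_params(n); f=240/np.tan(np.radians(p['fov_y']/2))
    K=np.array([[f,0,p['cx']],[0,f,p['cy']],[0,0,1]])
    if n=='wrist':
        st=st or arm.read_state(); T=np.eye(4);T[:3,:3]=R.from_euler('xyz',st['eef_rot']).as_matrix();T[:3,3]=st['eef_pos']
        M=T@p['mount']; return K,p['D'],M[:3,:3],M[:3,3]
    return K,p['D'],R.from_euler('xyz',p['attitude']).as_matrix(),np.array(p['eye'])
def ray(c,px):
    K,D,Rm,e=c
    u=cv2.undistortPoints(np.array([[px]],float),K,D)[0,0]
    d=Rm@np.array([u[0],-u[1],-1]); return e,d/np.linalg.norm(d)
def atz(c,px,z):
    e,d=ray(c,px); return e+d*(z-e[2])/d[2]
def proj(c,P):
    K,D,Rm,e=c; q=(np.atleast_2d(P)-e)@Rm; q=q*[1,-1,-1]
    return cv2.projectPoints(q,np.zeros(3),np.zeros(3),K,D)[0][:,0]
def tri(rays):
    A=0;b=0
    for e,d in rays:
        M=np.eye(3)-np.outer(d,d);A=A+M;b=b+M@e
    X=np.linalg.solve(A,b); return X,[np.linalg.norm(np.cross(X-e,d)) for e,d in rays]
def crop(src,x0,y0,w,h,k,out):
    im=cv2.imread(src)[y0:y0+h,x0:x0+w]; cv2.imwrite(out,cv2.resize(im,None,fx=k,fy=k,interpolation=cv2.INTER_CUBIC))
E
python3 -c "
from h import *
crop('pics/top0.png',300,160,160,130,5,'pics/t1.png')
crop('pics/side0.png',280,220,190,150,4,'pics/s1.png')
crop('pics/side0.png',280,300,150,125,5,'pics/s2.png')
"
```

```text
(no output)
```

View pics/t1.png

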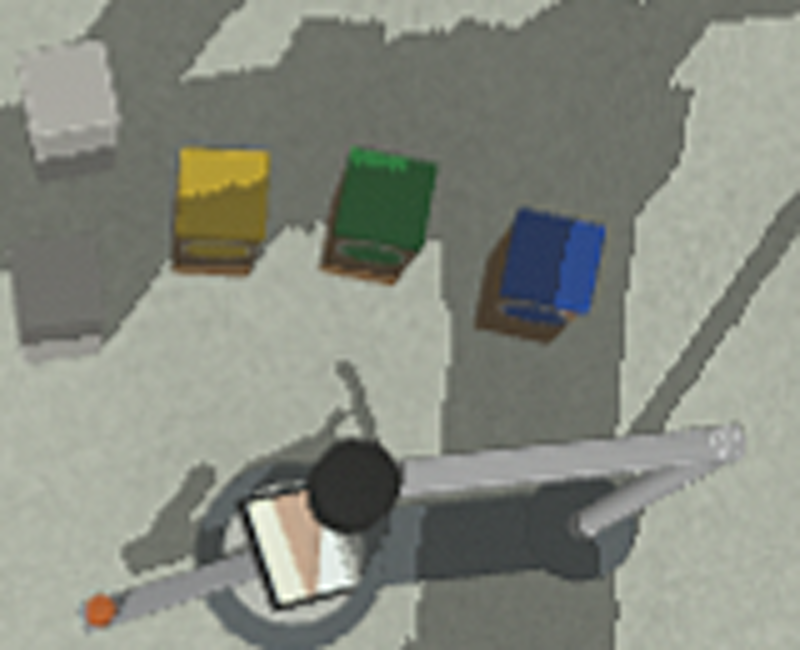

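View pics/s1.png

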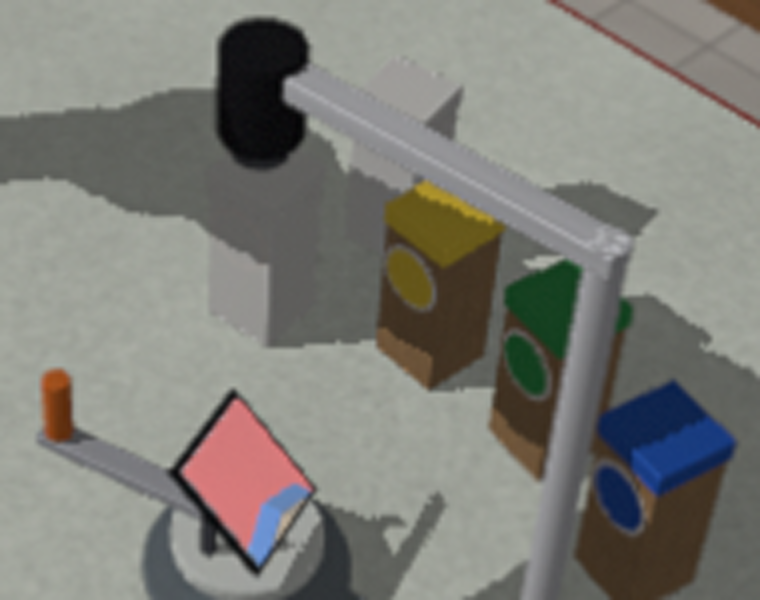

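View pics/s2.png

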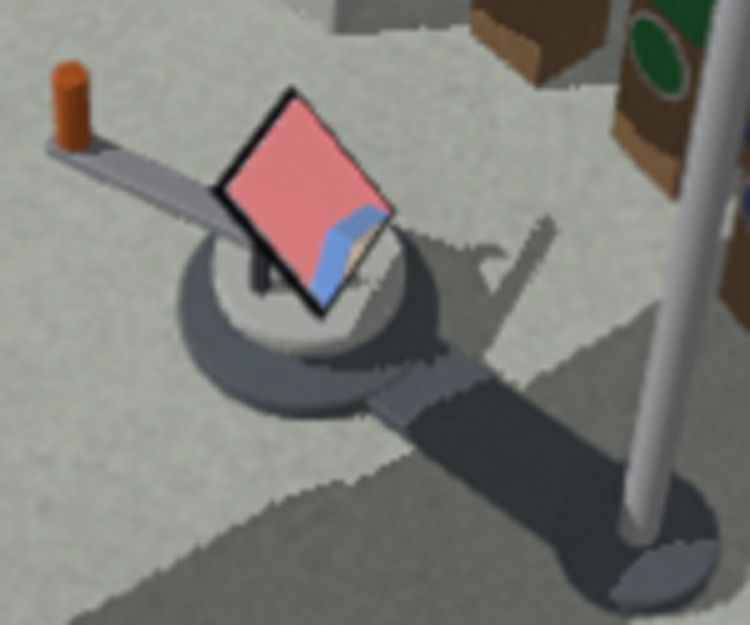

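Run:
```python
from h import *
S=cam('side');T=cam('top')
def both(n,s,t,zs):
    X,r=tri([ray(S,s),ray(T,t)])
    print(n,'tri',X.round(4),np.round(r,4),'sideZ',atz(S,s,zs).round(4),'topZ',atz(T,t,zs).round(4))
both('handletop',(294,314),(320,281.8),.098)
both('lenstop',(346,230),(371,257.4),.400)
both('greendot',(411.75,311),(374.4,210.4),.085)
both('bluedot',(280+619/4,220+497/4),(300+533/5,160+313/5),.085)
both('yellowdot',(280+411/4,220+278/4),(300+218/5,160+250/5),.085)
print('mirror side',atz(S,(341.8,340.2),.085)); 
t=(300+ (246+350)/10,160+ (497+585)/10)
# top corners: TL(246,497), BL(280,607), BR(358,585)
print('mirror top',atz(T,t,.085))
```

```text
handletop tri [ 0.5382 -0.0021  0.1031] [0.0015 0.0015] sideZ [0.5422 0.001  0.098 ] topZ [ 0.5373 -0.0014  0.098 ]
lenstop tri [ 0.5784 -0.1242  0.404 ] [0.0027 0.0027] sideZ [ 0.5845 -0.1217  0.4   ] topZ [ 0.5768 -0.123   0.4   ]
greendot tri [ 0.7653 -0.1697  0.0888] [0.0003 0.0003] sideZ [ 0.7685 -0.1678  0.085 ] topZ [ 0.7659 -0.17    0.085 ]
bluedot tri [ 0.7282 -0.2713  0.0885] [0.0004 0.0004] sideZ [ 0.7312 -0.27    0.085 ] topZ [ 0.7286 -0.2716  0.085 ]
yellowdot tri [ 0.7651 -0.073   0.0886] [0.0007 0.0007] sideZ [ 0.7686 -0.0709  0.085 ] topZ [ 0.7654 -0.0727  0.085 ]
mirror side [ 0.58149841 -0.12316031  0.085     ]
mirror top [ 0.58223084 -0.12360324  0.085     ]
```

What could be mistaken for the target, in top-view pixels:
- Cartons: yellow (344,200), **green (376,202)**, blue (410,213), white look-alike (314,180), and a white/grey block end near (312,229).
- Orange handle: only one, at (320,282). The crops confirm the green lid with a green dot, at side (412,311).

Measurements agree with the description:
- Handle to mirror axis is 129 mm (given as 130).
- Dot to mirror is 191 mm, and the dot's height comes out near 85 mm.

The swivel needs about +57°. I'll move over the handle with yaw kept.

Emit:
play_rows --delta_pos '[[-1.5,-1.4,0],[-2.5,-2.3,0],[-2.8,-2.5,0],[-2.8,-2.5,0],[-2.8,-2.5,0],[-2.8,-2.5,0],[-2.8,-2.5,0],[-2.8,-2.5,0]]' --dr '[[0,0,0],[0,0,0],[0,0,0],[0,0,0],[0,0,0],[0,0,0],[0,0,0],[0,0,0]]' --fingers '[8.0,8.0,8.0,8.0,8.0,8.0,8.0,8.0]' --squeeze 25

```text
t: 0.82
eef_pos: [0.3687, 0.3473, 0.2386]
eef_rot: [-3.141, -0.0, 2.752]
wrist_force: [0.9, -0.3, -0.7]
opening: 0.908
```

Emit:
play_rows --delta_pos '[[-2.8,-2.5,0],[-2.8,-2.5,0],[-2.8,-2.5,0],[-2.8,-2.5,0],[-2.8,-2.5,0],[-2.5,-2.3,0],[-2.0,-1.8,0],[-1.5,-1.4,0]]' --dr '[[0,0,0],[0,0,0],[0,0,0],[0,0,0],[0,0,0],[0,0,0],[0,0,0],[0,0,0]]' --fingers '[8.0,8.0,8.0,8.0,8.0,8.0,8.0,8.0]'

```text
t: 1.48
eef_pos: [0.4857, 0.1038, 0.2387]
eef_rot: [-3.141, 0.0, 2.749]
wrist_force: [0.5, -0.3, 0.9]
opening: 0.909
```

```bash
cat > go.py <<'E'
from h import *
import sys
s=arm.read_state(); print({k:np.round(s[k],4) for k in('t','eef_pos','eef_rot','opening','wrist_force','joint_pos')})
Rm=R.from_euler('xyz',s['eef_rot']).as_matrix()
if len(sys.argv)>3:
    d=np.array([float(v) for v in sys.argv[1:4]])-s['eef_pos']; print('tool cm',(Rm.T@d*100).round(2))
if len(sys.argv)>4: 
    cv2.imwrite(f'pics/w_{sys.argv[4]}.png',arm.snapshot('wrist'))
E
python3 go.py .538 -.0015 .057 a
```

```text
{'t': np.float64(1.4833), 'eef_pos': array([0.4857, 0.1038, 0.2387]), 'eef_rot': array([-3.1411e+00,  5.0000e-04,  2.7490e+00]), 'opening': np.float64(0.9089), 'wrist_force': array([ 0.5299, -0.3282,  0.8639]), 'joint_pos': array([-0.4749,  0.2757,  0.2065,  1.9468, -0.069 ,  0.9257,  0.9436])}
tool cm [-8.85 -7.72 18.18]
```

View pics/w_a.png

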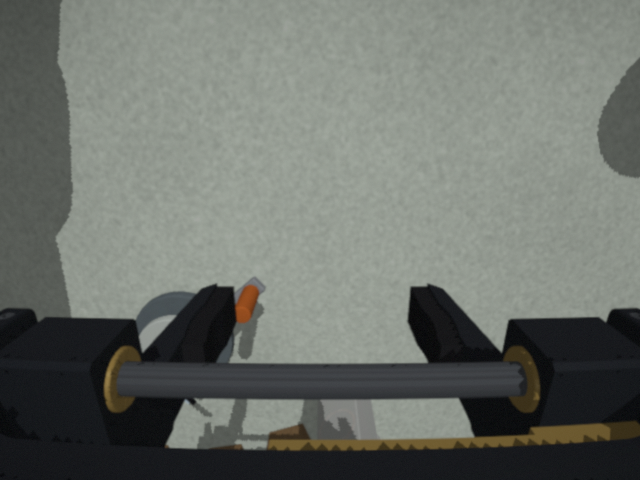

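The wrist view shows the handle at about (247,300), as expected to the lower left. I'll go on to above it.

Emit:
play_rows --delta_pos '[[-1.8,-1.6,0],[-1.8,-1.6,1.0],[-1.8,-1.6,1.5],[-1.8,-1.5,1.5],[-1.65,-1.42,1.5],[0,0,1.5],[0,0,0.8],[0,0,0]]' --dr '[[0,0,0],[0,0,0],[0,0,0],[0,0,0],[0,0,0],[0,0,0],[0,0,0],[0,0,0]]' --fingers '[8.0,8.0,8.0,8.0,8.0,8.0,8.0,8.0]'

```text
t: 2.2
eef_pos: [0.5359, 0.0022, 0.1589]
eef_rot: [-3.14, -0.004, 2.752]
wrist_force: [0.1, 0.2, -0.1]
opening: 0.91
```

```bash
python3 go.py .538 -.0015 .057 b
python3 - <<'E'
from h import *
c=cam('wrist'); print(proj(c,[[.538,-.0015,.098],[.538,-.0015,.05]]).round(1))
E
```

```text
{'t': np.float64(2.2), 'eef_pos': array([0.5359, 0.0022, 0.1589]), 'eef_rot': array([-3.1401, -0.0035,  2.7521]), 'opening': np.float64(0.91), 'wrist_force': array([ 0.1474,  0.231 , -0.061 ]), 'joint_pos': array([-0.2663,  0.4576,  0.2279,  1.9159, -0.1417,  0.7873,  1.2209])}
tool cm [-0.37 -0.25 10.19]
[[316.3 263.2]
 [317.3 239.2]]
```

View pics/w_b.png

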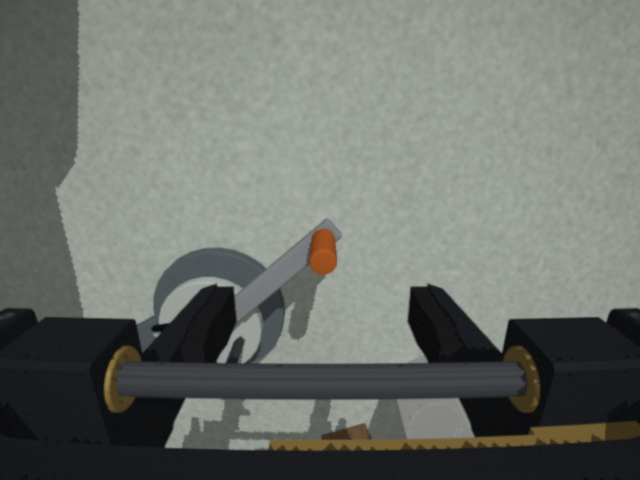

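Run:
```python
from h import *
c=cam('wrist'); crop('pics/w_b.png',270,200,110,90,6,'pics/w_b2.png')
for p in [(323,262),(324,262)]: print(atz(c,p,.098))
print(atz(c,(324,236),.05))
```

```text
[0.53886119 0.0027488  0.098     ]
[0.53910022 0.00333191 0.098     ]
[0.53760903 0.00417733 0.05      ]
```

View pics/w_b2.png

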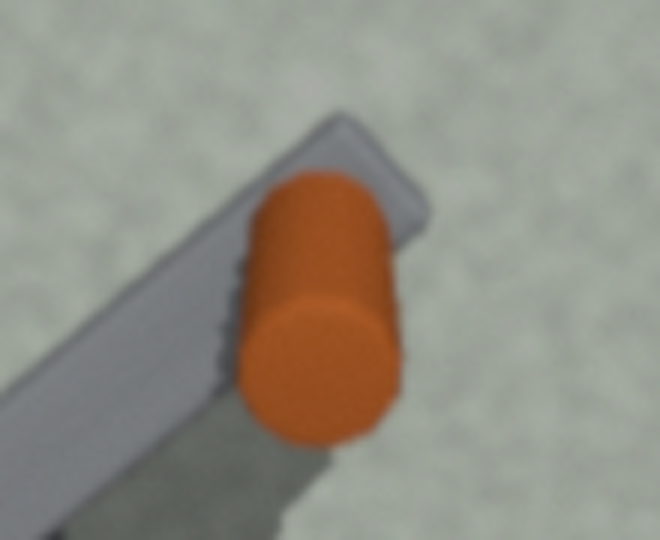

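The handle's top disc centre is at (323,262). That puts it 2.5 mm along −x and 1.5 mm along +y of the tool, so I'll descend and close.

Emit:
play_rows --delta_pos '[[-0.25,0.1,1.0],[0,0,1.8],[0,0,1.8],[0,0,1.8],[0,0,1.8],[0,0,1.2],[0,0,0.7],[0,0,0]]' --dr '[[0,0,0],[0,0,0],[0,0,0],[0,0,0],[0,0,0],[0,0,0],[0,0,0],[0,0,0]]' --fingers '[8.0,8.0,8.0,8.0,8.0,8.0,8.0,8.0]'

```text
t: 2.92
eef_pos: [0.5396, 0.0021, 0.0587]
eef_rot: [-3.141, -0.001, 2.753]
wrist_force: [-0.1, -0.3, 0.0]
opening: 0.908
```

Emit:
play_rows --delta_pos '[[0,0,0],[0,0,0],[0,0,0],[0,0,0],[0,0,0],[0,0,0],[0,0,0],[0,0,0]]' --dr '[[0,0,0],[0,0,0],[0,0,0],[0,0,0],[0,0,0],[0,0,0],[0,0,0],[0,0,0]]' --fingers '[4.0,3.0,2.0,1.0,1.0,1.0,1.0,1.0]' --squeeze 25

```text
t: 3.58
eef_pos: [0.5402, 0.0017, 0.0598]
eef_rot: [3.142, 0.0, 2.752]
wrist_force: [0.1, 0.3, 0.0]
opening: 0.327
```

```bash
python3 go.py .454 -.092 .057 c
```

```text
{'t': np.float64(3.5833), 'eef_pos': array([0.5402, 0.0017, 0.0598]), 'eef_rot': array([3.1416, 0.    , 2.7518]), 'opening': np.float64(0.3271), 'wrist_force': array([0.076 , 0.2613, 0.0191]), 'joint_pos': array([-0.2262,  0.625 ,  0.1816,  1.9479, -0.1925,  0.5851,  1.2638])}
tool cm [  4.41 -11.94   0.28]
```

View pics/w_c.png

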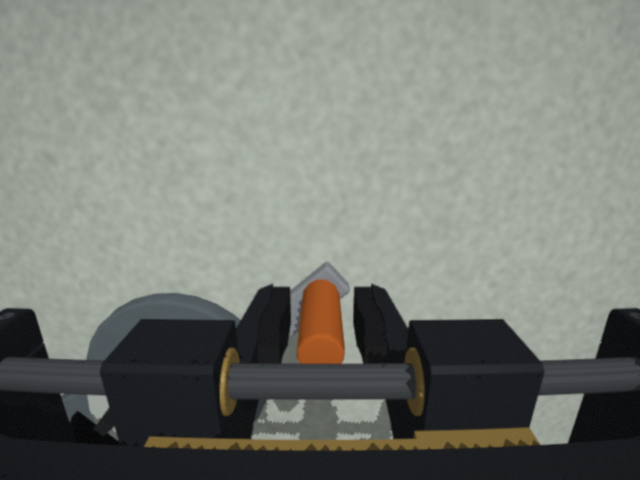

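The handle, at about (321,320), is centred between the pads. The fingers are still closing, so I'll wait and lower 2 mm.

Emit:
play_rows --delta_pos '[[0,0,0.2],[0,0,0],[0,0,0],[0,0,0],[0,0,0],[0,0,0],[0,0,0],[0,0,0]]' --dr '[[0,0,0],[0,0,0],[0,0,0],[0,0,0],[0,0,0],[0,0,0],[0,0,0],[0,0,0]]' --fingers '[1.0,1.0,1.0,1.0,1.0,1.0,1.0,1.0]' --squeeze 25

```text
t: 4.3
eef_pos: [0.5402, 0.0013, 0.0578]
eef_rot: [-3.141, 0.0, 2.752]
wrist_force: [-1.0, -2.3, 5.1]
opening: 0.192
```

Run:
```python
from h import *
s=arm.read_state(); print(s['eef_pos'],s['opening'],s['opening']*88.1,s['wrist_force'])
S=cam('side');T=cam('top')
cv2.imwrite('pics/top1.png',arm.snapshot('top'));cv2.imwrite('pics/side1.png',arm.snapshot('side'))
# arc
C=np.array([.5805,-.1235]);h=s['eef_pos'][:2]; print('r',np.linalg.norm(h-C),'ang',np.degrees(np.arctan2(*(h-C)[::-1])))
g=np.array([.7655,-.170]);print('dot dir',np.degrees(np.arctan2(*(g-C)[::-1])))
```

```text
[0.54022258 0.0013429  0.05784936] 0.1917254080202474 16.891008446583793 [-0.97115915 -2.34585048  5.09303899]
r 0.13117933942049934 ang 107.88098890003734
dot dir -14.109092480816924
```

View pics/side1.png

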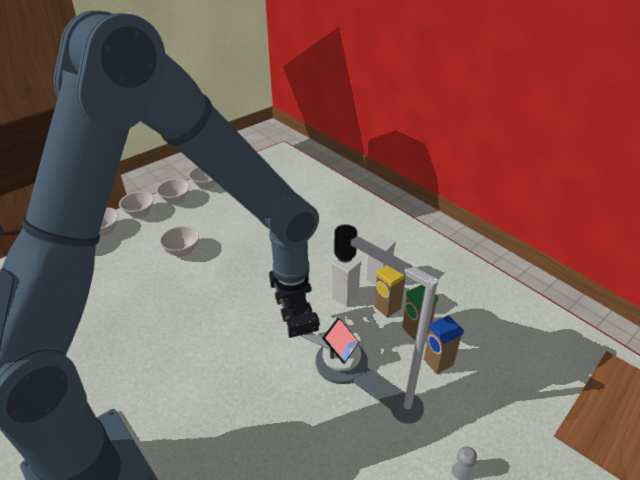

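The grip reads 16.9 mm on the 18 mm handle and the force is small. Now I'll work out the arc rows.

```bash
cat > arc.py <<'E'
from h import *
import sys
C=np.array([float(sys.argv[1]),float(sys.argv[2])]); steps=[float(v) for v in sys.argv[3].split(',')]
s=arm.read_state(); h=s['eef_pos'][:2]-C; r=np.linalg.norm(h);a=np.arctan2(h[1],h[0]);print('r',r,'a',np.degrees(a))
Rm=R.from_euler('xyz',s['eef_rot']).as_matrix()
P=s['eef_pos'][:2]
acc=np.zeros(3)
for d in steps:
    a+=np.radians(d); q=C+.1305*np.array([np.cos(a),np.sin(a)])
    t=Rm.T@np.append(q-s['eef_pos'][:2],0)*100; dd=np.round(t-acc,2);acc=acc+dd; print(list(dd))
E
python3 arc.py .5803 -.123 1.5,2.5,3,3,3,3,3,2
```

```text
r 0.13068636103811687 a 107.83387702214036
[np.float64(0.25), np.float64(-0.24), np.float64(-0.0)]
[np.float64(0.41), np.float64(-0.39), np.float64(-0.0)]
[np.float64(0.48), np.float64(-0.48), np.float64(-0.0)]
[np.float64(0.45), np.float64(-0.52), np.float64(-0.0)]
[np.float64(0.43), np.float64(-0.53), np.float64(-0.0)]
[np.float64(0.39), np.float64(-0.56), np.float64(-0.0)]
[np.float64(0.37), np.float64(-0.58), np.float64(-0.0)]
[np.float64(0.22), np.float64(-0.39), np.float64(-0.0)]
```

Emit:
play_rows --delta_pos '[[0.25,-0.24,0],[0.41,-0.39,0],[0.48,-0.48,0],[0.45,-0.52,0],[0.43,-0.53,0],[0.39,-0.56,0],[0.37,-0.58,0],[0.22,-0.39,0]]' --dr '[[0,0,0],[0,0,0],[0,0,0],[0,0,0],[0,0,0],[0,0,0],[0,0,0],[0,0,0]]' --fingers '[1.0,1.0,1.0,1.0,1.0,1.0,1.0,1.0]' --squeeze 25

```text
t: 5.07
eef_pos: [0.4983, -0.0221, 0.0579]
eef_rot: [-3.142, 0.001, 2.751]
wrist_force: [4.5, -2.8, 0.5]
opening: 0.196
```

```bash
python3 go.py; python3 arc.py .5803 -.123 1.5,2.5,3,3,3,3,3,2
```

```text
{'t': np.float64(5.0667), 'eef_pos': array([ 0.4983, -0.0221,  0.0579]), 'eef_rot': array([-3.1416e+00,  1.4000e-03,  2.7509e+00]), 'opening': np.float64(0.1958), 'wrist_force': array([ 4.5145, -2.8277,  0.466 ]), 'joint_pos': array([-0.1852,  0.5797,  0.1746,  2.0537, -0.1909,  0.5218,  1.3073])}
r 0.13002051069612003 a 129.12768795031948
[np.float64(0.2), np.float64(-0.28), np.float64(-0.0)]
[np.float64(0.25), np.float64(-0.51), np.float64(-0.0)]
[np.float64(0.27), np.float64(-0.63), np.float64(-0.0)]
[np.float64(0.23), np.float64(-0.64), np.float64(-0.0)]
[np.float64(0.2), np.float64(-0.66), np.float64(-0.0)]
[np.float64(0.16), np.float64(-0.66), np.float64(-0.0)]
[np.float64(0.13), np.float64(-0.67), np.float64(-0.0)]
[np.float64(0.07), np.float64(-0.45), np.float64(-0.0)]
```

Emit:
play_rows --delta_pos '[[0.2,-0.28,0],[0.25,-0.51,0],[0.27,-0.63,0],[0.23,-0.64,0],[0.2,-0.66,0],[0.16,-0.66,0],[0.13,-0.67,0],[0.07,-0.45,0]]' --dr '[[0,0,0],[0,0,0],[0,0,0],[0,0,0],[0,0,0],[0,0,0],[0,0,0],[0,0,0]]' --fingers '[1.0,1.0,1.0,1.0,1.0,1.0,1.0,1.0]' --squeeze 25

```text
t: 5.73
eef_pos: [0.4687, -0.0577, 0.058]
eef_rot: [3.141, 0.004, 2.751]
wrist_force: [6.7, -1.5, -2.7]
opening: 0.194
```

```bash
python3 go.py;  python3 arc.py .5803 -.123 2,3,3,3,2,1; python3 -c "
from h import *
cv2.imwrite('pics/side2.png',arm.snapshot('side'));cv2.imwrite('pics/top2.png',arm.snapshot('top'))
crop('pics/side2.png',260,220,200,150,4,'pics/s3.png');crop('pics/top2.png',300,160,160,130,5,'pics/t3.png')"
```

```text
{'t': np.float64(5.7333), 'eef_pos': array([ 0.4687, -0.0577,  0.058 ]), 'eef_rot': array([3.1405, 0.0037, 2.7514]), 'opening': np.float64(0.1936), 'wrist_force': array([ 6.6963, -1.5017, -2.7086]), 'joint_pos': array([-0.1081,  0.5487,  0.1663,  2.1208, -0.1869,  0.4815,  1.3805])}
r 0.12931518963158142 a 149.65686646723415
[np.float64(0.17), np.float64(-0.44), np.float64(-0.0)]
[np.float64(0.06), np.float64(-0.68), np.float64(-0.0)]
[np.float64(0.01), np.float64(-0.68), np.float64(-0.0)]
[np.float64(-0.01), np.float64(-0.68), np.float64(-0.0)]
[np.float64(-0.04), np.float64(-0.46), np.float64(-0.0)]
[np.float64(-0.02), np.float64(-0.22), np.float64(-0.0)]
```

View pics/s3.png

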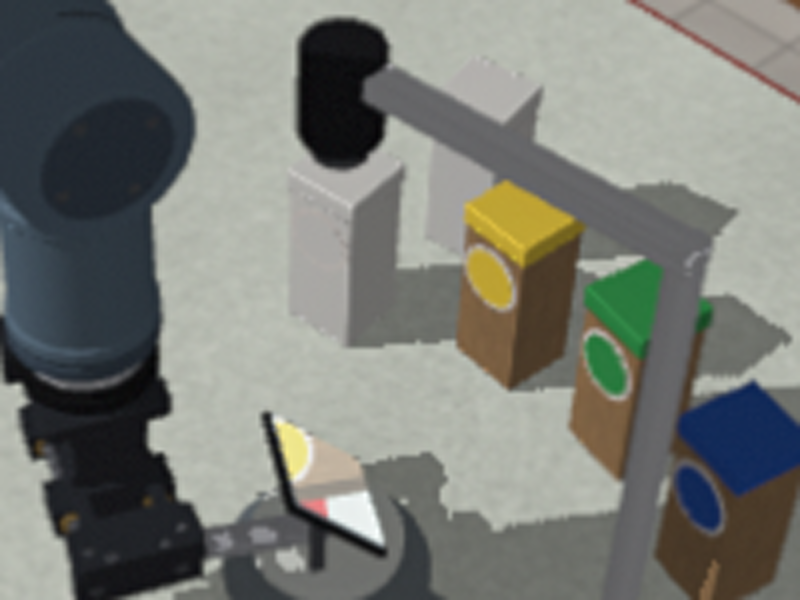

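View pics/t3.png

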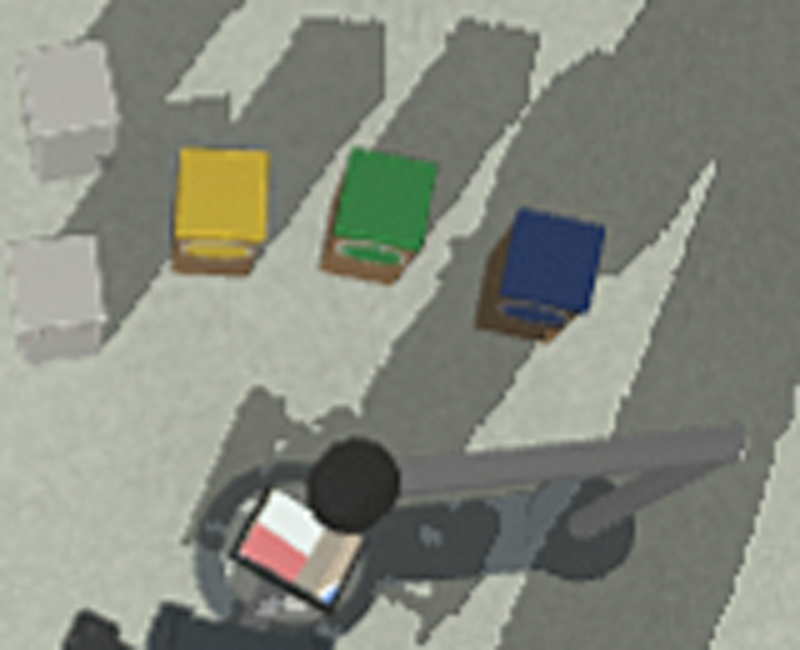

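```bash
sed -i 's/\.1305/.1290/' arc.py; python3 arc.py .5803 -.123 2,3,3,3,2.5,1.5,1,0
```

```text
r 0.1292831458844067 a 149.76941321631574
[np.float64(0.03), np.float64(-0.45), np.float64(-0.0)]
[np.float64(0.05), np.float64(-0.67), np.float64(-0.0)]
[np.float64(0.01), np.float64(-0.68), np.float64(-0.0)]
[np.float64(-0.02), np.float64(-0.67), np.float64(-0.0)]
[np.float64(-0.04), np.float64(-0.57), np.float64(-0.0)]
[np.float64(-0.04), np.float64(-0.33), np.float64(-0.0)]
[np.float64(-0.03), np.float64(-0.22), np.float64(-0.0)]
[np.float64(0.0), np.float64(-0.0), np.float64(-0.0)]
```

Emit:
play_rows --delta_pos '[[0.03,-0.45,0],[0.05,-0.67,0],[0.01,-0.68,0],[-0.02,-0.67,0],[-0.04,-0.57,0],[-0.04,-0.33,0],[-0.03,-0.22,0],[0,0,0]]' --dr '[[0,0,0],[0,0,0],[0,0,0],[0,0,0],[0,0,0],[0,0,0],[0,0,0],[0,0,0]]' --fingers '[1.0,1.0,1.0,1.0,1.0,1.0,1.0,1.0]' --squeeze 25

```text
t: 6.5
eef_pos: [0.4558, -0.09, 0.058]
eef_rot: [3.14, 0.003, 2.752]
wrist_force: [8.2, 0.3, -3.6]
opening: 0.196
```

Emit:
play_rows --delta_pos '[[0,0,0],[0,0,0],[0,0,0],[0,0,0]]' --dr '[[0,0,0],[0,0,0],[0,0,0],[0,0,0]]' --fingers '[1.0,1.0,1.0,1.0]' --squeeze 25

```text
t: 6.83
eef_pos: [0.4559, -0.0895, 0.0579]
eef_rot: [3.14, 0.003, 2.753]
wrist_force: [6.9, 0.2, -3.0]
opening: 0.195
```

```bash
python3 go.py 0 0 0 d;  python3 arc.py .5803 -.123 0; python3 -c "
from h import *
cv2.imwrite('pics/side3.png',arm.snapshot('side'));cv2.imwrite('pics/top3.png',arm.snapshot('top'))
crop('pics/side3.png',300,300,120,90,6,'pics/s4.png');crop('pics/top3.png',320,230,80,65,9,'pics/t4.png')"
```

```text
{'t': np.float64(6.8333), 'eef_pos': array([ 0.4559, -0.0895,  0.0579]), 'eef_rot': array([3.1396, 0.0033, 2.7529]), 'opening': np.float64(0.1945), 'wrist_force': array([ 6.9403,  0.1691, -3.0316]), 'joint_pos': array([-0.0323,  0.5401,  0.1592,  2.1389, -0.1828,  0.4712,  1.4496])}
tool cm [45.6  -9.01  5.62]
r 0.12883896946669435 a 164.89665628171846
[np.float64(0.02), np.float64(-0.0), np.float64(-0.0)]
```

View pics/s4.png

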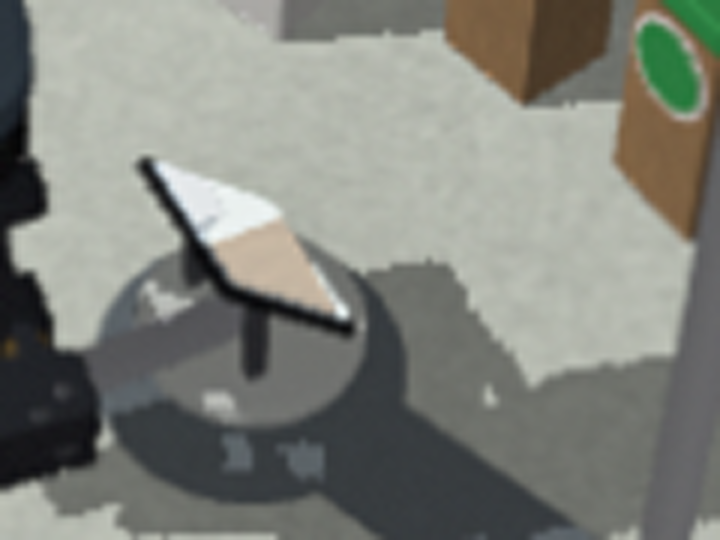

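View pics/t4.png

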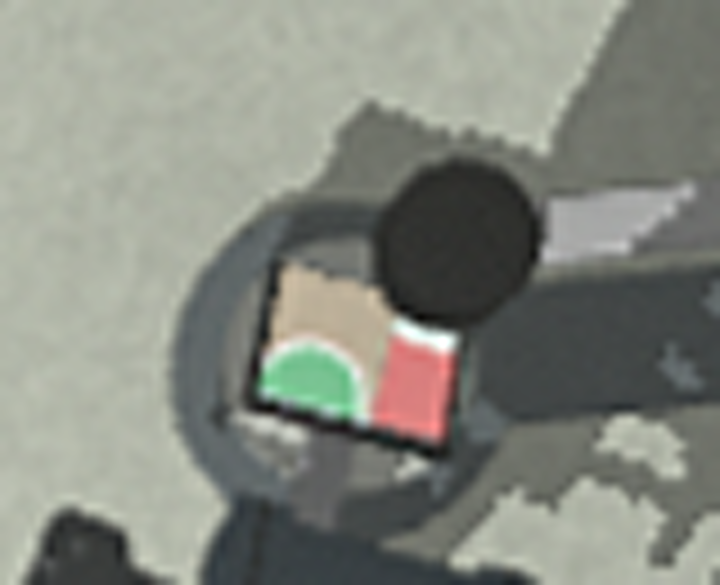

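View pics/w_d.png

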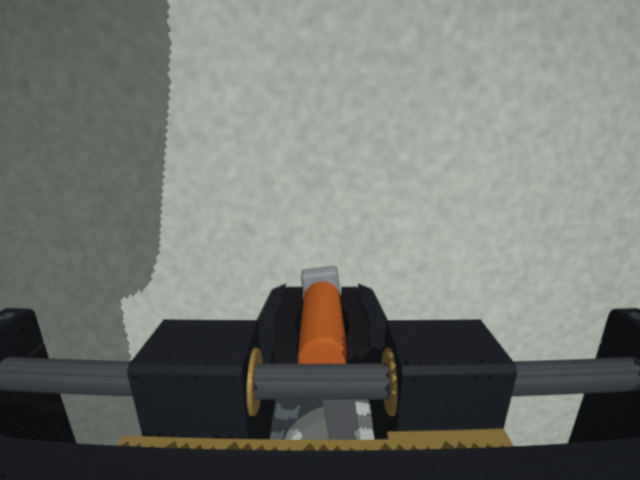

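The mirror in the top view now shows the green dot. I'll measure the mirror's yaw from its level upper edge in both views, and by reflecting the dot into the top camera.

```bash
cat > yaw.py <<'E'
from h import *
from scipy.optimize import least_squares
S=cam('side');T=cam('top')
def edge(c,a,b):
    A,B=atz(c,a,.1105),atz(c,b,.1105); d=B-A; ang=np.degrees(np.arctan2(d[1],d[0])); 
    print('edge len',np.linalg.norm(d).round(4),'mid',((A+B)/2).round(4),'normal',((ang+90+90)%180-90).round(2))
ts=lambda x,y:(320+x/9,230+y/9); ss=lambda x,y:(300+x/6,300+y/6)
edge(T,ts(252,405),ts(445,450)); edge(S,ss(148,163),ss(233,292))
# reflect dot virtual image in mirror -> top px
g=np.array([.7655,-.170,.085])
for C in ([.5803,-.123,.085],[.582,-.1235,.085]):
  C=np.array(C)
  for ph in (-17,-16,-15,-14,-13,-12):
    f=np.radians(ph); n=np.array([np.cos(f),np.sin(f),1])/2**.5
    v=g-2*np.dot(g-C,n)*n; p=proj(T,v)[0]; print(C[:2],ph,'dot virtual in t4 crop',((p-[320,230])*9).round(0))
  print('dot dir',np.degrees(np.arctan2(g[1]-C[1],g[0]-C[0])).round(2))
E
python3 yaw.py
```

```text
edge len 0.0668 mid [ 0.5512 -0.1187  0.1105] normal -12.29
edge len 0.0684 mid [ 0.5548 -0.1182  0.1105] normal -14.28
[ 0.5803 -0.123 ] -17 dot virtual in t4 crop [286. 393.]
[ 0.5803 -0.123 ] -16 dot virtual in t4 crop [294. 396.]
[ 0.5803 -0.123 ] -15 dot virtual in t4 crop [302. 398.]
[ 0.5803 -0.123 ] -14 dot virtual in t4 crop [311. 401.]
[ 0.5803 -0.123 ] -13 dot virtual in t4 crop [319. 403.]
[ 0.5803 -0.123 ] -12 dot virtual in t4 crop [328. 404.]
dot dir -14.24
[ 0.582  -0.1235] -17 dot virtual in t4 crop [288. 388.]
[ 0.582  -0.1235] -16 dot virtual in t4 crop [296. 391.]
[ 0.582  -0.1235] -15 dot virtual in t4 crop [304. 393.]
[ 0.582  -0.1235] -14 dot virtual in t4 crop [312. 396.]
[ 0.582  -0.1235] -13 dot virtual in t4 crop [321. 398.]
[ 0.582  -0.1235] -12 dot virtual in t4 crop [329. 399.]
dot dir -14.22
```

Estimates of the mirror's facing direction, against a target of −14.2° ± 4.2°:
- Reflected dot, centred at x ≈ 311 in the crop: −14.1°
- Side-view edge: −14.3°
- Top-view edge: −12.3°
- TCP angle: −15.1°

All are within tolerance. One last settle and check, then I'll hand in.

Emit:
play_rows --delta_pos '[[0,0,0],[0,0,0],[0,0,0],[0,0,0],[0,0,0],[0,0,0]]' --dr '[[0,0,0],[0,0,0],[0,0,0],[0,0,0],[0,0,0],[0,0,0]]' --fingers '[1.0,1.0,1.0,1.0,1.0,1.0]' --squeeze 25

```text
t: 7.48
eef_pos: [0.4559, -0.0894, 0.058]
eef_rot: [3.14, 0.003, 2.753]
wrist_force: [7.2, 1.1, -3.3]
opening: 0.193
```

```bash
python3 -c "
from h import *
s=arm.read_state();print(s['t'],s['eef_pos'],s['joint_vel'].round(4),s['opening'],s['wrist_force'])
cv2.imwrite('pics/top4.png',arm.snapshot('top'))
crop('pics/top4.png',320,230,80,65,9,'pics/t5.png')"
```

```text
7.4833 [ 0.45590966 -0.08943461  0.05796195] [ 0.0001 -0.0007 -0.0003 -0.     -0.0022 -0.0003 -0.0006] 0.19282161120540792 [ 7.23213687  1.10974823 -3.29075995]
```

View pics/t5.png

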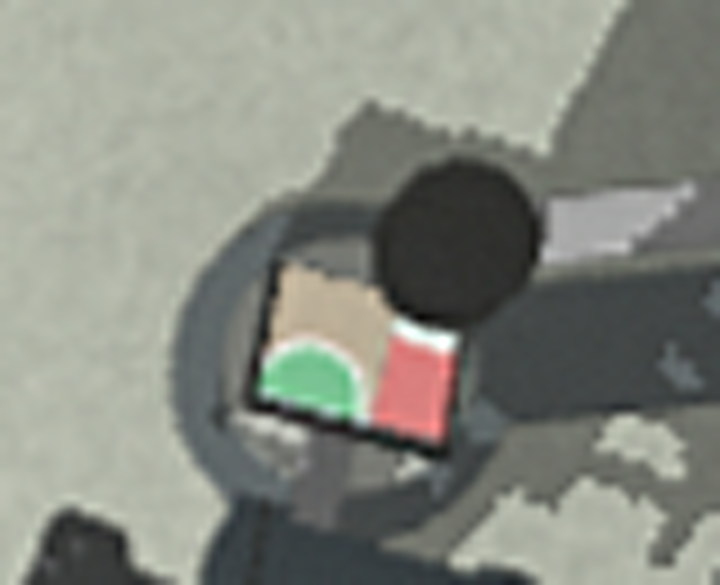

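View pics/top4.png

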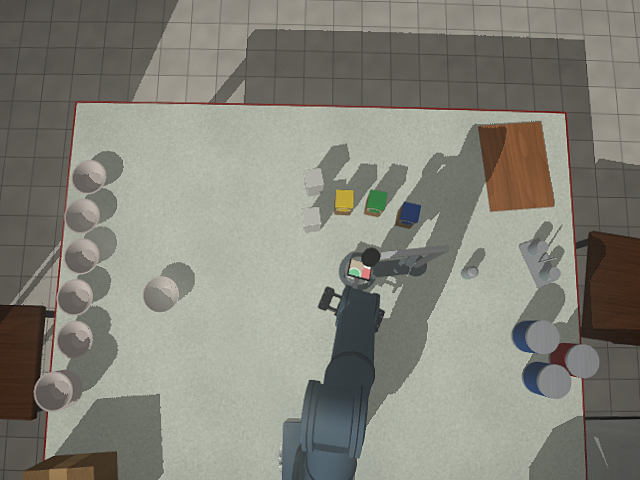

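The view has not changed: the green dot is reflected at crop ≈(311,390). Bowl, shaker and cartons are where they were, and the arm is still.

```bash
python3 -c "
from cell import arm
print(arm.finish_job())"
```

```text
the job is handed in; nothing more can be done
None
```

I gripped the orange handle, swung the mirror about 57° (1.0 rad) anticlockwise until it pointed at the green carton's dot, and handed the job in at about 7.5 s. The fingers were still holding the handle at a 25 N squeeze, and joint speeds were near zero.

**Aim:** the green dot lies at −14.2° from the mirror, and the 14 mm limit allows about ±4.2°. Two checks agreed closely: the dot's reflection in the top camera gave −14.1° and the mirror's edge in the side view −14.3°. Two others differed by 1–2° but were still within tolerance: the edge in the top view gave −12.3° and the gripper position −15.1°.

**Other checks:**
- **Not seen directly:** the station camera's own picture wasn't available, so centring is worked out from these measurements.
- **Handle position:** the wrist camera put the handle about 4 mm from where the fixed cameras did. I used the wrist reading, and the grip closed cleanly.
- **Forces:** the wrist force readings stayed below 9 N, mostly from a slight pull along the lever.
- **Bystanders:** the cartons, bowl and shaker had not moved in the last picture.

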